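# Feed tube end caps through the gate of a sorting tray

## Robot

A 6-joint arm with a two-finger parallel gripper is mounted at the origin on the work surface. World frame = base frame: x ahead of the robot, y to its left, z up, the work surface at z = 0. Lengths are in mm, angles in degrees, forces in N, time in s.
With the tool pointing down it reaches from about 350 to 850 mm from the base axis. Payload 8.1 kg.
Tool frame: the origin (TCP) lies where the fingers leave the gripper's body, on its centre line; the fingertips stand 84 mm ahead of it and the grasp point (between the pads) lies env.grasp_offset ahead of it (env.grasp_offset is the distance from the TCP to the grasp point, in mm); z points along the fingers, y is the direction in which the jaws open and shut (so a half turn about z gives the same grasp; the last joint's range is limited). The gripper opens to 93 mm and grips with 3 to 60 N. Pads are 15 mm wide; open, the fingers measure 128 mm over their backs; the gripper's body (75 mm by 188 mm) begins 65 mm behind the grasp point.
Start: joints at [-70.554, 7.471, 85.268, -0, 87.261, -4.893], TCP at [247.303, -546.669, 302.735] pointing down, gripper open.
Joint ranges: [-169.43, 169.43], [-51.17, 129.36], [1.28, 143.12], [-76.62, 256.62], [0, 156.53], [-152.29, 152.29]. Speed limits (degrees/s): [136.94, 136.94, 159.86, 180, 180, 180].

## Interface

Orientations are given as a 3x3 rotation matrix whose columns are the frame's x, y, z axes.
In Python, from bench import env gives the robot as it stands. Calls block until the motion is done:
- env.move_pose(position, orientation): joint-space move of the TCP to a pose.
- env.line_to(position, feed=150, attitude=None, max_force=None): straight line of the TCP; attitude=None keeps the orientation; feed is the mean speed in mm/s. With max_force (N) it stops when the force on the tool has changed by that much, and returns True; else False.
- env.goto_joints(angles): joint-space move.
- env.set_gripper(opening): finger opening in mm; the grip force is fixed at half the most; returns when the fingers have stopped.
- env.dwell(seconds).
- env.solve_ik(position, orientation): joint angles nearest the present ones, or None.
- env.state(): the state.
- env.get_image(name): name is "scene" or "top" or "wrist"; returns a dict with "image" (400x640x3 uint8, red, green, blue), "depth" (400x640 float32, mm along the optical axis (not along the pixel's ray), 0 where there is no reading), "K" (3x3 intrinsics, pixels), "k1" (the pictures are not rectified: a ray, as slopes to the right and down, at radius r is drawn at 1 + k1 r^2 times it, then the intrinsics apply), "R" (3x3) and "t" (3): a world point X has camera coordinates R X + t. Camera axes: x right, y down, z forward; pixel columns grow to the right and rows downward; lengths in mm; the calibration is good to about 2 mm. A picture is of the moment at which its call begins.
A pose or a line that the arm cannot do raises env.IKError and nothing moves.
- env.hand_in(): hands the job in, once; it reports no verdict.
Trained networks look in a picture, given as the dict that the camera call returned (one of the last four; its "shot" number tells which), for a name from the list of things; names that differ only in an ending like _2 or _b are one class to them, and where a whole thing is asked for, a point or a joint stands for the part that bears it (a point fixed in the world has none). Each returns a list of dicts, best first, with "conf" (0 to 1); they miss things now and then, are a little off and sometimes report something else, mostly with a low value. They report only what shows in the picture. A call takes as long as a camera call.
- env.look_for(picture, thing): "rect" ([left, top, right, bottom] in pixels, round what is visible of it).
The state is a dict: "time_s": time; "qpos": joint angles; "dq": joint speeds; "tau": joint torques, N m; "tcp_pos": TCP position; "orientation": TCP orientation; "contact_force": force on the tool from outside, world axes, zero at the start; "torque": the same for the moment, N m; "width": finger opening in mm.
Only numpy, scipy, OpenCV 4.12 (cv2) and the standard library are available. Lean on these libraries where they do the work, as an engineer would, in place of code of your own. Each camera call takes 0.05 s, during which the arm holds its last target.

## Task

Three loose metal end caps lie in the fenced part of the raised wooden sorting tray. Push them with the fingertips through the tray's narrow gate, one at a time, so that each drops by itself into the slot behind the gate. Slide the caps only, never pick up or lift one, and leave the tube, the ring, the bottle and the carton where they stand.

Things in the scene. Friction and masses are not known exactly. Their poses are not given: they have to be found in the camera images.
- tray: fixed plywood tray, flat deck 70 mm above the bench; origin on the bench, x along the deck towards the gate, y left of that, z up. In its frame, mm: deck x -125 to 170, y -133 to 133. Fence of dark wood, 30 mm high, 8 mm thick, encloses x -117 to 88, y -125 to 125. The caps start at x -45 to 5, |y| up to 68, in a loose row across the deck
- gate (a point): middle of the gate at deck height, at (94, 0, 70) mm in the tray's frame, same axes. The gate is a 56 mm wide gap in the 12 mm thick front fence (x 88 to 100, gap y -28 to 28). Before it two slanting guides, as high as the fence, run from its edges (88, +-28) back to the side fences (50, +-125), like a funnel
- slot (a point): middle of the slot's open mouth at deck height, at (129, 0, 70) mm in the tray's frame, same axes. The slot begins right behind the gate: x 100 to 158, y -35 to 35, 64 mm deep. A cap tips in by itself once its centre is past x 100. The deck goes on at either side of the slot, where the tube and the ring stand
- cap_a: loose round metal end cap, a flat disc 40 mm in diameter and 14 mm thick, about 25 g, lying flat on the tray's deck; origin at the centre of its underside, z up
- cap_b: loose round metal end cap, a flat disc 40 mm in diameter and 14 mm thick, about 25 g, lying flat on the tray's deck; origin at the centre of its underside, z up (same as cap_a)
- cap_c: loose round metal end cap, a flat disc 40 mm in diameter and 14 mm thick, about 25 g, lying flat on the tray's deck; origin at the centre of its underside, z up (same as cap_a)
- tube: short closed cardboard tube with a foil collar, 38 mm in diameter, 55 mm tall, standing loose on the deck beside the slot, on either side; leave it; origin at the centre of its foot
- core: cardboard ring, 52 mm outside, 38 mm inside, 24 mm tall, loose on the deck on the other side of the slot; leave it; origin at the centre of its underside
- glue: white glue bottle, 52 mm in diameter, 110 mm tall, standing loose on the bench to the right of the tray; leave it; origin at the centre of its foot
- carton: open cardboard carton, 160 x 120 x 70 mm, loose on the bench to the left of the tray; leave it; origin at the centre of its underside

How it is judged:
By the outcome, as a careful person would: the job done as asked, in the order asked, and still so for the second after the job is handed in, with the robot touching nothing.
It also fails if it takes over 61 s, if anything falls off the work surface, if the arm or the gripper's body presses on something with over 40 N, if the wrist force passes 120 N, or if a joint passes its speed limit or range.

## Working session

There is one attempt and no reset: what is moved stays moved. The work goes in short steps, each a Python script; the robot and the scene stay as the last script left them, time stands still between calls to the robot, and variables do not carry over. Pictures are saved under pics/ and viewed, and the job is handed in when it is done.

```bash
mkdir -p pics; ls; cat > h.py <<'E'
import numpy as np, cv2
from bench import env
def save(p,n): cv2.imwrite('pics/'+n+'.png',cv2.cvtColor(p['image'],cv2.COLOR_RGB2BGR))
def ray(p,uv):
    K=p['K'];d=np.array([p['k1'],0,0,0,0],float)
    q=cv2.undistortPoints(np.array([[uv]],float),np.array(K,float),d)[0,0]
    R=np.array(p['R']);t=np.array(p['t'])
    return -R.T@t, R.T@np.array([q[0],q[1],1.])
def atz(p,uv,z):
    o,d=ray(p,uv); return o+d*(z-o[2])/d[2]
def proj(p,X):
    X=np.atleast_2d(X).astype(float)
    R=np.array(p['R']);t=np.array(p['t'])
    r,_=cv2.projectPoints(X,cv2.Rodrigues(R)[0],t.astype(float),np.array(p['K'],float),np.array([p['k1'],0,0,0,0],float))
    return r[:,0]
E
python3 - <<'E'
from h import *
for n in ('top','scene'):
    p=env.get_image(n); save(p,n+'0'); print(n,p['K'],p['k1'],p['R'],p['t'])
    for th in ('cap_a','tray','tube','core','glue','carton','gate','slot'):
        try: print(th,[(np.round(r['rect']).tolist(),round(r['conf'],2)) for r in env.look_for(p,th)])
        except Exception as e: print(th,e)
print(env.grasp_offset,env.state())
E
```

```text
pics
top [[397.8385982    0.         319.59762671]
 [  0.         397.8385982  197.78256198]
 [  0.           0.           1.        ]] -0.05005719997505003 [[ 0.01026047 -0.99990274 -0.00944665]
 [-0.99779807 -0.00961888 -0.06562384]
 [ 0.06552659  0.01009918 -0.99779972]] [  17.42306386  568.57592474 1357.60501084]
cap_a [([331.0, 183.0, 341.0, 195.0], 0.62), ([345.0, 199.0, 353.0, 212.0], 0.56), ([318.0, 166.0, 329.0, 182.0], 0.5)]
tray []
tube []
core [([330.0, 181.0, 342.0, 196.0], 0.7)]
glue [([453.0, 198.0, 471.0, 210.0], 0.8)]
carton [([166.0, 175.0, 207.0, 222.0], 0.82)]
gate [([270.0, 145.0, 384.0, 248.0], 0.82)]
slot [([270.0, 145.0, 379.0, 249.0], 0.64)]
scene [[422.81198153   0.         323.11429649]
 [  0.         422.81198153 195.89172927]
 [  0.           0.           1.        ]] 0.03328702660482594 [[ 1.27101560e-02  9.99918881e-01 -8.26517680e-04]
 [ 8.42936649e-01 -1.11593430e-02 -5.37897086e-01]
 [-5.37862675e-01  6.14005380e-03 -8.43010108e-01]] [  -4.81609311 -441.62437587 1536.55830477]
cap_a [([322.0, 211.0, 335.0, 224.0], 0.57), ([308.0, 197.0, 324.0, 210.0]
[... 401 characters left out ...]
e+01,  2.86258365e-04,
        8.72631780e+01, -4.89268617e+00]), 'dq': array([-0.08755639,  0.01052138, -0.0061741 ,  0.06123343,  0.04427721,
       -0.02250069]), 'tau': array([ 1.79777055e-05, -5.59756994e+01, -4.92059970e+01,  7.67947175e-02,
        2.26166518e-02, -1.72577268e-05]), 'tcp_pos': array([ 247.30869116, -546.6636671 ,  302.76082729]), 'orientation': array([[ 9.11121634e-01,  4.12137560e-01,  6.99582425e-06],
       [ 4.12137560e-01, -9.11121634e-01, -4.82472273e-06],
       [ 4.38559736e-06,  7.27915119e-06, -1.00000000e+00]]), 'contact_force': array([0.64484495, 0.46965811, 0.29378418]), 'torque': array([-0.03370864,  0.01125508,  0.00177923]), 'width': 93.16238957534692}
```

```bash
python3 - <<'E'
import cv2
a=cv2.imread('pics/top0.png')[125:265,240:410]; b=cv2.imread('pics/scene0.png')[130:280,240:410]
cv2.imwrite('pics/t0z.png',cv2.resize(a,None,fx=4,fy=4,interpolation=2))
cv2.imwrite('pics/s0z.png',cv2.resize(b,None,fx=4,fy=4,interpolation=2))
E
```

```text
(no output)
```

View pics/t0z.png

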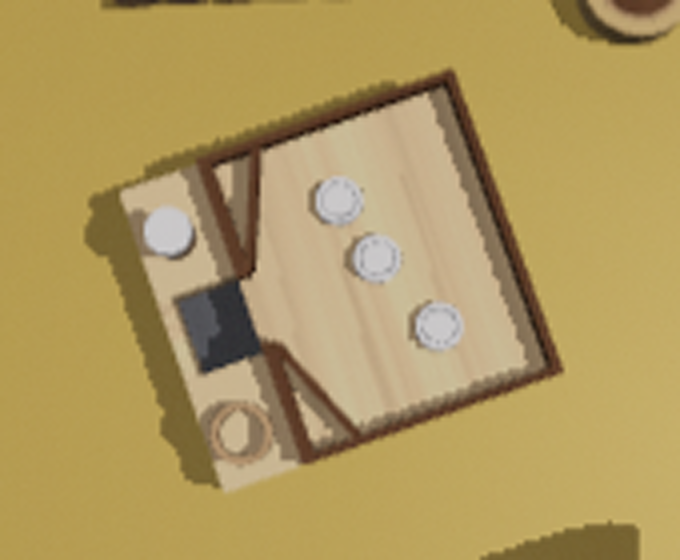

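View pics/s0z.png

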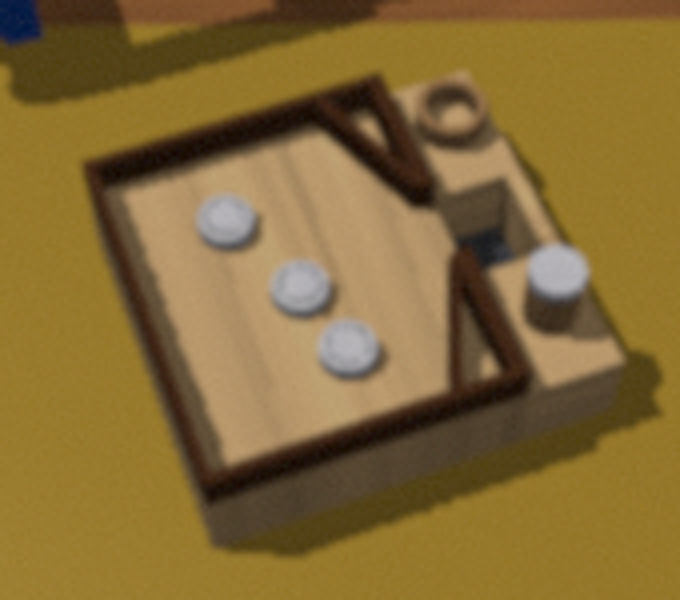

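View pics/top0.png

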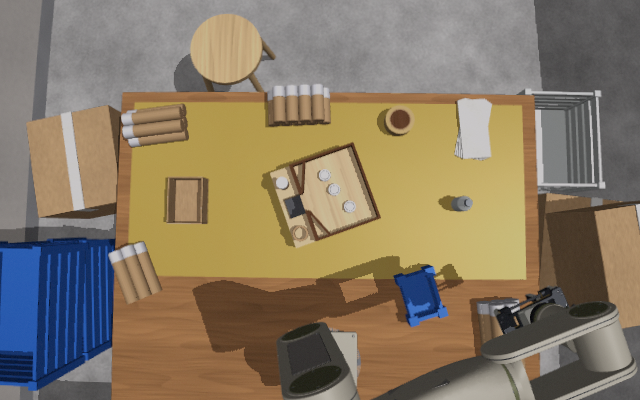

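```bash
cat > fit.py <<'E'
from h import *
from scipy.optimize import least_squares
def tw(P,s):
    P=np.atleast_2d(P).astype(float);c,q=np.cos(s[2]),np.sin(s[2])
    return np.c_[s[0]+c*P[:,0]-q*P[:,1], s[1]+q*P[:,0]+c*P[:,1], P[:,2]]
def wt(X,s):
    d=np.asarray(X)[:2]-s[:2];c,q=np.cos(s[2]),np.sin(s[2]); return np.array([c*d[0]+q*d[1],-q*d[0]+c*d[1]])
E
python3 - <<'E'
from fit import *
P=env.get_image('top');S=env.get_image('scene')
top=[((-125,-133,100),450,72),((-125,133,100),562,371),((170,-133,70),122,190),((170,133,70),225,492),((100,-35,70),240,280),((100,35,70),262,355),((158,-35,70),175,298),((158,35,70),203,372),((100,-133,100),203,165),((100,133,100),305,463)]
top=[(p,240+u/4,125+v/4) for p,u,v in top]
# scene: ring on +y side, top of image
sc=[((-125,133,100),88,162),((-125,-133,100),208,497),((100,133,100),380,75),((100,-133,100),528,385),((170,133,70),468,72),((170,-133,70),625,362)]
sc=[(p,240+u/4,130+v/4) for p,u,v in sc]
def res(s,which):
    r=[]
    if 't' in which: r.append(proj(P,tw([q[0] for q in top],s))-np.array([q[1:] for q in top]))
    if 's' in which: r.append(proj(S,tw([q[0] for q in sc],s))-np.array([q[1:] for q in sc]))
    return np.vstack(r)
for w in ('t','s','ts'):
    f=least_squares(lambda s:res(s,w).ravel(),[550,0,np.radians(110)],x_scale=[10,10,.1],loss='soft_l1')
    print(w,f.x[:2],np.degrees(f.x[2])); print(np.round(res(f.x,w),1).tolist())
s=f.x; np.save('s.npy',s)
for n,p,o in (('t',P,(240,125)),('s',S,(240,130))):
    for r in env.look_for(p,'cap_a'): 
        u=r['rect']; X=atz(p,((u[0]+u[2])/2,(u[1]+u[3])/2),77); print(n,X,wt(X,s),r['conf'])
for u,v in ((338,200),(376,258),(438,326)):
    X=atz(P,(240+u/4,125+v/4),84);print('manual',X,wt(X,s))
for u,v in ((227,217),(302,283),(349,344)):
    X=atz(S,(240+u/4,130+v/4),84);print('manual s',X,wt(X,s))
X=atz(P,(240+168/4,125+231/4),125);print('tube',wt(X,s))
X=atz(P,(240+240/4,125+431/4),94);print('ring',wt(X,s))
E
```

```text
t [579.88101353 -16.60719507] 110.03676104474903
[[1.4, -0.9], [1.1, 0.7], [-0.2, 0.5], [0.2, 0.3], [-0.4, -1.4], [1.1, -0.4], [-0.5, -0.2], [-0.7, 1.2], [-1.5, -1.5], [-0.0, 0.9]]
s [585.87122163 -12.83282959] 110.27481508789643
[[-1.5, 0.9], [-1.0, -1.3], [0.4, -0.0], [1.9, -2.0], [-0.1, 0.5], [0.4, 0.9]]
ts [582.21612344 -14.75773818] 110.21633718621764
[[0.6, -1.7], [0.6, -0.2], [-0.8, 0.0], [-0.2, -0.3], [-0.9, -2.1], [0.6, -1.0], [-1.1, -0.7], [-1.1, 0.6], [-2.2, -2.1], [-0.5, 0.3], [-2.1, -0.2], [-1.8, -2.7], [-0.3, -1.0], [1.0, -3.2], [-0.7, -0.4], [-0.4, -0.2]]
t [598.55749611 -27.76627538  77.        ] [-17.85415938 -10.83934931] 0.69
t [538.94499477 -77.9965158   77.        ] [-44.38990128  62.45854813] 0.52
t [638.94690124   8.28051821  77.        ] [  2.01475797 -61.19708455] 0.49
s [593.81006951 -20.82877889  77.        ] [-9.70350244 -8.78175159] 0.61
s [606.88200643  17.1736903   77.        ] [ 21.44059252 -34.18073875] 0.61
s [645.29146177   9.27381428  77.        ] [  0.75439853 -67.49403456] 0.54
s [536.13472362 -70.65145524  77.        ] [-36.5262031   62.55748959] 0.49
manual [639.76744111   6.97800078  84.        ] [  0.50893223 -61.51696922]
manual [591.92914722 -24.81179424  84.        ] [-12.79115987  -5.64031058]
manual [536.30442129 -76.22951196  84.        ] [-41.8192627   64.32583177]
manual s [538.11497024 -75.26858441  84.        ] [-41.54319732  62.29475886]
manual s [592.83689174 -23.30236408  84.        ] [-11.68840431  -7.01374049]
manual s [640.8632406    7.70573304  84.        ] [  0.81316139 -62.79674082]
tube [138.93432146 -79.18167707]
ring [139.65466606  90.76835495]
```

```bash
cat >> fit.py <<'E'
def att(s,a,sign=1):  # tool x along tray direction a(rad)*sign, z down
    w=s[2]+a; x=sign*np.array([np.cos(w),np.sin(w),0]); z=np.array([0,0,-1.]); return np.c_[x,np.cross(z,x),z]
E
python3 - <<'E'
from fit import *
s=np.load('s.npy')
for sg in (1,-1):
    for a in (-30,0,30):
        p=tw([[-30,0,170]],s)[0]; print(sg,a,env.solve_ik(p,att(s,np.radians(a),sg)))
p=tw([[0,0,400]],s)[0]
w=env.get_image('wrist'); R=np.array(w['R']);c=-R.T@w['t'];st=env.state()
print('cam in tool',np.array(st['orientation']).T@(c-st['tcp_pos']),np.array(st['orientation']).T@R.T)
E
```

```text
1 -30 [-9.08525866e+00  1.22730628e+01  9.41342957e+01 -2.54444375e-14
  7.35926415e+01  6.98404151e-01]
1 0 [-9.08525866e+00  1.22730628e+01  9.41342957e+01 -2.54444375e-14
  7.35926415e+01 -2.93015958e+01]
1 30 [-9.08525866e+00  1.22730628e+01  9.41342957e+01 -2.54444375e-14
  7.35926415e+01 -5.93015958e+01]
-1 -30 None
-1 0 [-9.08525866e+00  1.22730628e+01  9.41342957e+01 -2.54444375e-14
  7.35926415e+01  1.50698404e+02]
-1 30 [-9.08525866e+00  1.22730628e+01  9.41342957e+01 -2.54444375e-14
  7.35926415e+01  1.20698404e+02]
cam in tool [ 77.92095483  -0.3112554  -82.4465658 ] [[ 1.49608522e-03 -9.60425139e-01 -2.78534224e-01]
 [ 9.99998589e-01  1.64959974e-03 -3.16779567e-04]
 [ 7.63713042e-04 -2.78533357e-01  9.60426252e-01]]
```

```bash
python3 - <<'E'
from fit import *
s=np.load('s.npy')
env.move_pose(tw([[10,0,360]],s)[0],att(s,0))
env.set_gripper(16)
p=env.get_image('wrist');save(p,'w0');print(p['K'][0],p['k1'],env.state()['time_s'],env.state()['width'])
import pickle;pickle.dump({k:p[k] for k in('image','depth','K','k1','R','t')},open('w0.pkl','wb'))
E
```

```text
[308.53968887   0.         321.55308434] -0.05014385490504572 4.7583 16.07840086551486
```

View pics/w0.png

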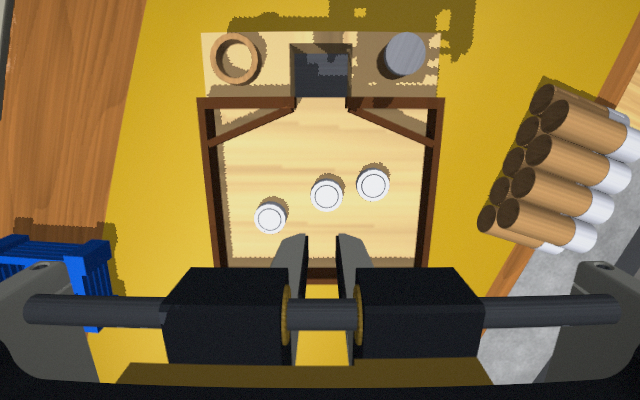

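```bash
python3 - <<'E'
import cv2
a=cv2.imread('pics/w0.png')[25:155,190:450]
cv2.imwrite('pics/w0z.png',cv2.resize(a,None,fx=3,fy=3,interpolation=2))
E
```

```text
(no output)
```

View pics/w0z.png

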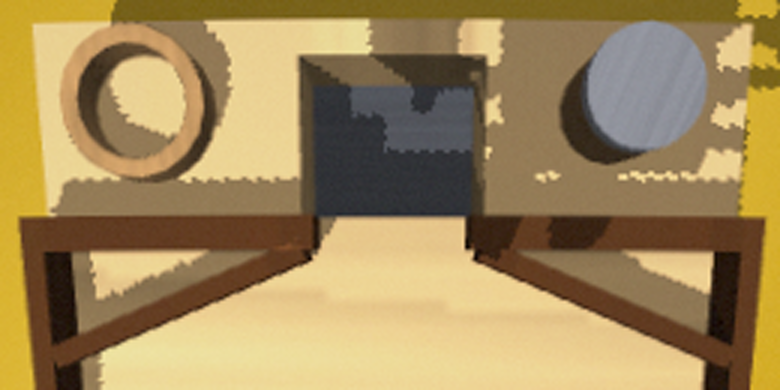

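```bash
python3 - <<'E'
from fit import *
from scipy.optimize import least_squares
import pickle;W=pickle.load(open('w0.pkl','rb'))
pts=[((170,133,70),32,23),((170,-133,70),752,22),((158,35,70),299,56),((158,-35,70),487,55),((100,133,100),21,217),((100,-133,100),765,217),((100,28,100),318,217),((100,-28,100),467,217)]
m=np.array([[190+u/3,25+v/3] for _,u,v in pts]);X=[q[0] for q in pts]
f=least_squares(lambda s:(proj(W,tw(X,s))-m).ravel(),np.load('s.npy'),x_scale=[10,10,.1])
s=f.x;print(s[:2],np.degrees(s[2]),np.round(f.fun.reshape(-1,2),2).tolist())
np.save('s.npy',s)
p=env.get_image('wrist')
for r in env.look_for(p,'cap_a'):
    u=r['rect'];q=((u[0]+u[2])/2,(u[1]+u[3])/2); x=atz(p,q,80);print(q,wt(x,s),r['conf'])
for q in ((270,219),(327,196.5),(373,184.5)): print('manual',q,wt(atz(p,q,84),s))
# fingers: tips
st=env.state()
for dx in (-7.5,7.5):
  for y in (-25.5,-8,8,25.5):
    print(dx,y,proj(p,st['tcp_pos']+st['orientation']@np.array([dx,y,84]))[0].round(1))
E
python3 - <<'E'
import cv2
a=cv2.imread('pics/w0.png')[160:290,220:420]
cv2.imwrite('pics/w0f.png',cv2.resize(a,None,fx=4,fy=4,interpolation=2))
E
```

```text
[581.40889137 -12.88133082] 110.35012073968103 [[0.29, 0.55], [0.07, 0.66], [-0.34, -0.11], [0.07, 0.17], [-0.59, 0.26], [0.38, 0.02], [-1.53, -0.66], [1.65, -0.71]]
(270.85, 214.1) [-38.13762178  62.38569777] 0.91
(372.25, 183.39999999999998) [  0.85672322 -61.81493305] 0.71
(326.29999999999995, 194.9) [-13.48777574  -6.39506226] 0.68
manual (270, 219) [-43.15513643  63.04731674]
manual (327, 196.5) [-14.39258695  -7.18149365]
manual (373, 184.5) [  0.44715708 -62.09662849]
-7.5 -25.5 [278.2 259.2]
-7.5 -8 [307.5 259.3]
-7.5 8 [334.3 259.4]
-7.5 25.5 [363.6 259.3]
7.5 -25.5 [277.1 236. ]
7.5 -8 [307.2 236. ]
7.5 8 [334.6 236.1]
7.5 25.5 [364.7 236.1]
```

View pics/w0f.png

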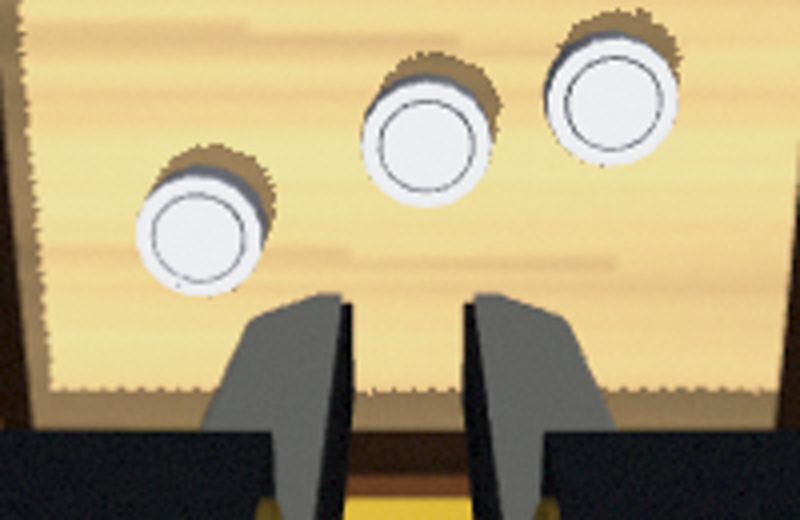

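```bash
cat > push.py <<'E'
from fit import *
s=np.load('s.npy'); D=26.0; ZP=158.5; ZU=205
def pose(c,a,z,d=D):
    return tw([[c[0]-d*np.cos(a),c[1]-d*np.sin(a),z]],s)[0],att(s,a)
def push(c,p1x=45,end=107,n=7,feed=60,far=False):
    P0=np.array(c,float);P1=np.array([p1x,0.]);P2=np.array([80,0.])
    a0=np.arctan2(*(P1-P0)[::-1])
    p,R=pose(P0,a0,ZU,D+8)
    env.move_pose(p,R)
    p[2]=ZP; print('down',env.line_to(p,feed=100,max_force=15))
    p,R=pose(P0,a0,ZP,D); env.line_to(p,feed=feed)
    for t in np.linspace(0,1,n+1)[1:]:
        B=(1-t)**2*P0+2*t*(1-t)*P1+t*t*P2; T=(1-t)*(P1-P0)+t*(P2-P1)
        p,R=pose(B,np.arctan2(T[1],T[0]),ZP)
        if env.line_to(p,feed=feed,attitude=R,max_force=20): print('STOP',t); return
    p,R=pose((end,0),0,ZP); print('end',env.line_to(p,feed=feed,max_force=20))
    st=env.state();print(st['time_s'],st['contact_force'])
E
python3 - <<'E'
from push import *
push((-14,-7),n=3)
p=env.get_image('wrist');save(p,'w1');p=env.get_image('top');save(p,'t1')
q=env.get_image('scene');save(q,'s1')
E
```

```text
down False
end False
9.0833 [-0.53487762 -0.28197412  0.58228309]
```

View pics/w1.png

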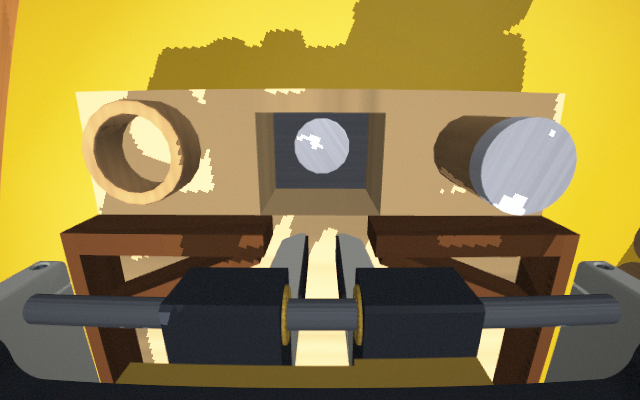

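Cap b lies flat in the slot (pixel 322,145), with ring and tube undisturbed. Next is the right-hand cap, c.

```bash
cat >> push.py <<'E'
def back():
    p,R=pose((87,0),0,ZP); env.line_to(p,feed=120)
    p,R=pose((70,0),0,ZU); env.line_to(p,feed=150)
E
python3 - <<'E'
from push import *
back()
push((0.5,-62))
p=env.get_image('wrist');save(p,'w2')
E
```

```text
down False
end False
15.3667 [ 0.25322315 -0.6897712   0.65770683]
```

View pics/w2.png

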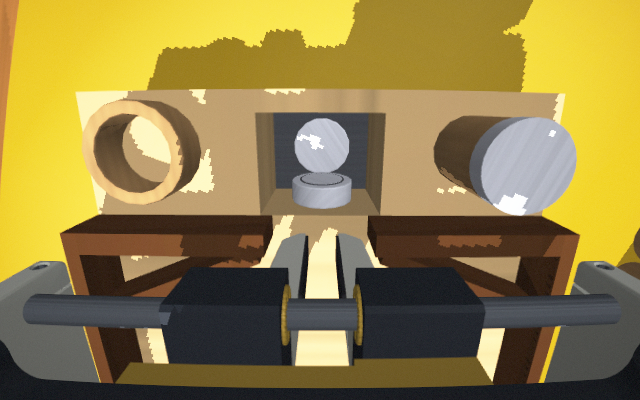

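Cap c is in the slot mouth at (322,190), tipped; it may still be falling. I'll look again after backing off.

```bash
python3 - <<'E'
from push import *
back()
p,R=pose((60,0),0,230);env.line_to(p)
p=env.get_image('wrist');save(p,'w3');print(env.state()['time_s'])
for r in env.look_for(p,'cap_a'):
    u=r['rect'];q=((u[0]+u[2])/2,(u[1]+u[3])/2);print(q,wt(atz(p,q,80),s),r['conf'])
E
```

```text
16.6
(321.0, 82.9) [130.97104256  -0.17919995] 0.82
(321.35, 112.35) [110.63276209  -0.44953999] 0.66
```

View pics/w3.png

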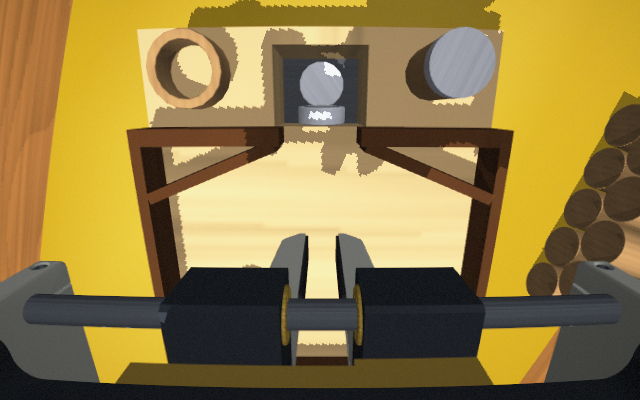

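Cap c stands on edge in the slot, below deck level, at (321,113). Before pushing the last cap I'll check where it is.

```bash
python3 - <<'E'
from push import *
a0=np.arctan2(-63,88)
p,R=pose((-43,63),a0,250,D+25);env.move_pose(p,R)
p=env.get_image('wrist');save(p,'w4');print(env.state()['time_s'])
for r in env.look_for(p,'cap_a'):
    u=r['rect'];q=((u[0]+u[2])/2,(u[1]+u[3])/2);print(q,wt(atz(p,q,80),s),r['conf'])
E
```

```text
17.3583
(321.95, 143.1) [-41.60510108  62.14468548] 0.63
```

View pics/w4.png

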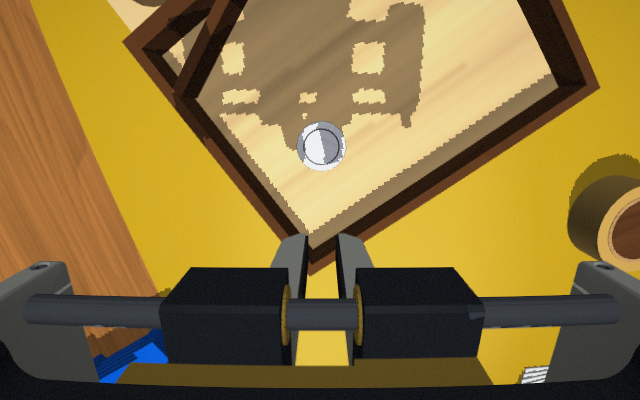

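```bash
sed -i "s/pose((end,0),0,ZP); print('end',env.line_to(p,feed=feed/pose((end,0),0,ZP); print('end',env.line_to(p,feed=ef/; s/far=False/ef=60/" push.py; python3 - <<'E'
from push import *
push((-42.5,62.5),end=108.5,ef=100)
p=env.get_image('wrist');save(p,'w5')
back()
p,R=pose((60,0),0,230);env.line_to(p)
p=env.get_image('wrist');save(p,'w6');print(env.state()['time_s'])
import pickle;pickle.dump({k:p[k] for k in('image','depth','K','k1','R','t')},open('w6.pkl','wb'))
E
```

```text
down False
end False
22.45 [-0.11461745 -0.38518356 -0.31711418]
23.7
```

View pics/w5.png

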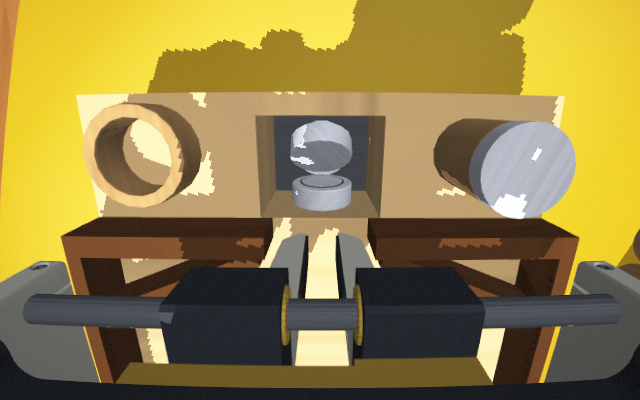

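View pics/w6.png

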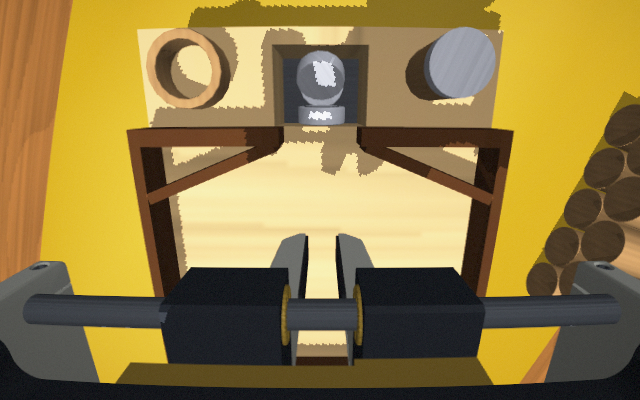

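All three caps show in the slot, around (321,75–115). Now I'll check their heights from the depth image, retreat, and compare the fixed cameras with the start.

```bash
python3 - <<'E'
from push import *
import pickle;W=pickle.load(open('w6.pkl','rb'))
zs=[]
for v in range(46,124,6):
    row=[]
    for u in (305,313,321,329,337):
        o,d=ray(W,(u,v)); row.append(round(float((o+d*W['depth'][v,u])[2])))
    print(v,row)
p,R=pose((60,0),0,330);env.line_to(p)
env.goto_joints([-70.554, 7.471, 85.268, 0, 87.261, -4.893])
for n in('top','scene'):
    p=env.get_image(n);save(p,n+'9')
    a=cv2.imread(f'pics/{n}0.png');b=cv2.imread(f'pics/{n}9.png')
    c=np.hstack([x[125:275,150:480] if n=='top' else x[125:275,140:530] for x in(a,b)])
    cv2.imwrite(f'pics/{n}cmp.png',cv2.resize(np.vstack(np.hsplit(c,2)),None,fx=2,fy=2,interpolation=2))
print(env.state()['time_s'])
E
```

```text
46 [64, 63, 63, 64, 64]
52 [40, 49, 49, 40, 41]
58 [49, 53, 55, 54, 48]
64 [55, 56, 56, 56, 52]
70 [52, 53, 52, 52, 51]
76 [48, 47, 47, 48, 50]
82 [44, 45, 43, 44, 44]
88 [40, 40, 39, 40, 40]
94 [34, 34, 33, 34, 20]
100 [6, 21, 21, 20, 6]
106 [46, 55, 55, 54, 46]
112 [55, 59, 61, 60, 55]
118 [54, 58, 60, 59, 55]
26.9417
```

View pics/topcmp.png

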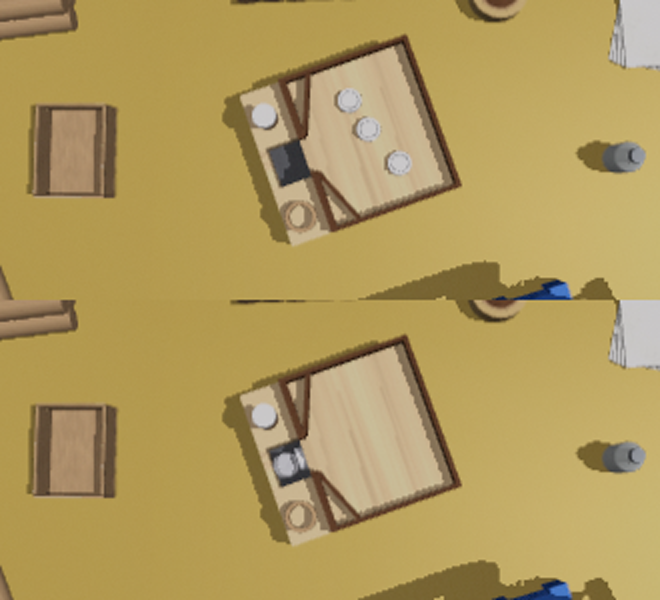

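View pics/scenecmp.png

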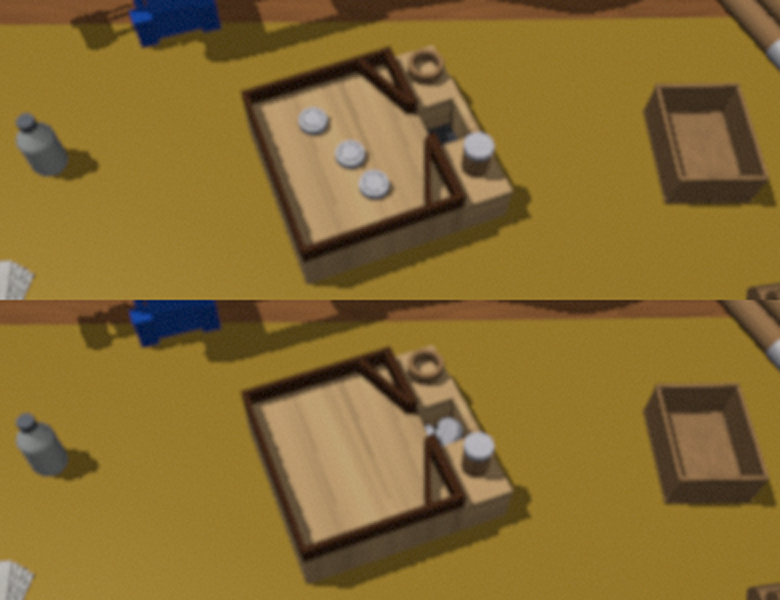

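The pictures show the fence empty and all three caps in the slot. Their highest point is about z 61 mm, below the 70 mm deck. Tube, ring, bottle and carton look unmoved, so I'm handing in.

```bash
python3 -c "
from bench import env
print(env.hand_in(), env.state()['time_s'])"
```

```text
the job is handed in; nothing more can be done
the job is handed in; nothing more can be done
```

All three end caps are in the slot behind the gate, and the job was handed in at about 27 s on the robot's clock (limit 61 s).

I pushed them one at a time with the fingertips set 16 mm apart, in the order middle, right, left. The caps were only slid, never lifted, and none of the pushes tripped the 20 N force stop.

**Last checks:**
- **Caps:** the fence is empty. The highest cap point in the slot reads about z 61 mm, below the 70 mm deck.
- **Other things:** the tube, ring, bottle and carton look unmoved compared with the starting pictures.
- **Robot:** the arm was back at its start position, touching nothing.

**Not flat:** the first cap dropped in flat. The second stands on edge against the gate-side wall, and the third lies tilted on top of the first. The second cap looked the same before and after the third was pushed in.

**Disagreement:** my first tray position from the two fixed cameras differed by about 7 mm between them, so I used a fit from the wrist camera instead.

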